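# Open the dial-locked probe drawer on the electronics bench

### The job

Open the probe drawer of the blue combination-lock cabinet: turn the left and middle dials so that their white pointers stand on their green marks. The mark of the third dial (the right one, seen from the robot) has worn off, so turn that one clockwise (seen from above), by less than half a turn, until you feel the drawer spring ajar and the dial lock. Then pull the drawer open to its stop, leave it open, and do not shove the meter, spool, prototyping board or screwdriver about.

Things in the scene. Friction and masses are not known exactly. Their poses are not given: they have to be found in the camera images.
- dial_a_grip (a point): Left dial: upright dark bar 64 x 20 mm, 12.5 to 50.5 mm above the cabinet's top, on a round skirt (66 mm across, its top at 12.5 mm). Site: on the vertical turning axis, 34 mm above the top; its x axis points along the bar to the end with the white pointer line, z up, so the flat sides face +-y. It stays where it is left; about 0.1 Nm turns it.
- dial_b_grip (a point): Middle dial, like the left one: upright dark bar 64 x 20 mm, 12.5 to 50.5 mm above the cabinet's top, on a round skirt (66 mm across, its top at 12.5 mm). Site: on the vertical turning axis, 34 mm above the top; its x axis points along the bar to the end with the white pointer line, z up, so the flat sides face +-y. 
- dial_c_grip (a point): Right dial (no mark), shaped like the left one, point likewise. Its code position is unknown and new each time, 0.5 to 1.4 rad clockwise (from above) of its start. When it is reached with the other two dials set, the drawer springs out about 10 to 15 mm and the dial locks to within about 0.1 rad, feeling rigid.
- mark_a (a point): Centre of the green dot (15 mm across) on the cream scale plate of the left dial, 42.5 mm from the dial's axis. The dial is set when its pointer direction points at this dot.
- mark_b (a point): The same green dot for the middle dial, 42.5 mm from its axis.
- dial_a (a joint): Angle of the left dial, rad: 0 with the pointer exactly on its green mark, growing counterclockwise seen from above; range -1.9 to 1.9. The gate needs it within about 0.1 rad of 0.
- dial_b (a joint): Angle of the middle dial, same meaning as for the left one.
- cabinet: Fixed blue steel lock cabinet, 170 (x) x 330 (y) x 120 mm high; origin at the centre of its underside, x axis to its back (the drawer opens to its -x, roughly to the robot), y to its left, z up. The dials stand on its flat top in a row along y, 105 mm apart, 12 mm in front of the middle.
- drawer_handle (a point): Middle of the drawer's straight round bar handle: 120 mm long along the cabinet's y, 11 mm thick, 92 mm above the table (28 mm below the cabinet's top), 45 mm in front of the drawer's flat front (39 mm clear gap), on two posts 51 mm either side of the middle. Axes as the cabinet's. Drawer shut, it is 140 mm in front of the cabinet's origin.
- drawer (a joint): Drawer travel, m: 0 shut, 0.075 at its stop, along the cabinet's -x. Locked until all three dials are on the code; then a spring ejector pushes it out 10 to 15 mm, and from there it slides with a few N and stays where it is left.
- multimeter: Bystander: grey handheld meter, 150 x 75 x 36 mm, lying beside the cabinet's left end; origin under its centre.
- spool: Bystander: grey spool, 64 mm across, 55 mm high, standing beside the cabinet's right end.
- breadboard: Bystander: white prototyping board, 165 x 55 x 10 mm, lying flat on the table at the front right.
- screwdriver: Bystander: orange-handled screwdriver, 190 mm long, lying at the front left.

How it is judged (in metres and radians):
On the way, in this order (a step that is already met when the one before it is completed fails the run):
1. the left and middle dials both stand on their green marks (within 0.13 rad), the drawer still shut (value of joint dial_a between -0.13 and 0.13 rad and value of joint dial_b between -0.13 and 0.13 rad and value of joint drawer below 0.004 m), for 0.2 s.
2. the drawer has sprung ajar (value of joint drawer above 0.006 m), for 0.2 s.
At the end, for the whole second after the job is handed in: The drawer is at rest, open by more than 62 mm (stop at 75 mm), with the left and middle dials still within 0.15 rad of their green marks (value of joint drawer above 0.062 m and velocity of joint drawer between -0.01 and 0.01 m/s and value of joint dial_a between -0.15 and 0.15 rad and value of joint dial_b between -0.15 and 0.15 rad); the robot touches nothing.
It fails at once if a bystander is moved by more than 40 mm (distance of any of multimeter, spool, breadboard, screwdriver from where it was at the start of the episode above 0.04 m).
It also fails if it takes over 64 s, if anything falls off the work surface, if the arm or the gripper's body presses on something with over 40 N, if the wrist force passes 120 N, or if a joint passes its speed limit or range.

### The arm

A 7-joint arm with a two-finger parallel gripper is mounted at the origin on the work surface. World frame = base frame: x ahead of the robot, y to its left, z up, the work surface at z = 0. Lengths are in mm, angles in rad, forces in N, time in s.
With the tool pointing down it reaches from about 400 to 875 mm from the base axis. Payload 4.4 kg.
Tool frame: the origin (TCP) lies on the centre line of the jaws, within the pads' length; the fingertips stand 14 mm ahead of it and the grasp point (between the pads) lies 5 mm behind it; z points along the fingers, x is the direction in which the jaws open and shut, and the axes are right-handed (so a half turn about z gives the same grasp; the last joint's range is limited). The gripper opens to 85 mm and grips with 20 to 120 N. Pads are 22 mm wide; open, the fingers measure 114 mm over their backs; the gripper's body (76 mm by 85 mm) begins 54 mm behind the grasp point. The pads swing forward as they close: fully open they stand 13 mm farther back than shut.
Start: joints at [1.151, 0.628, 0.038, 1.517, -0.027, 0.996, -0.02], TCP at [225.23, -609.745, 245.313] pointing down, gripper open.
Joint ranges: [-3.06, 3.06], [-0.37, 2.12], [-1.25, 1.32], [0.18, 2.47], [-1.1, 4.24], [0.23, 1.98], [-2.94, 2.94]. Speed limits (rad/s): [2.57, 2.57, 3.14, 3.14, 3.14, 3.14, 3.14].

### API

Orientations are given as [roll, pitch, yaw] about the fixed x, y, z axes, in that order (R = Rz(yaw) Ry(pitch) Rx(roll)).
In Python, from cell import ctrl gives the robot as it stands.
- The arm moves only by the tool send_rows, never from a script. Its argument "commands" is a list of rows, each a list of 5 numbers: the finger opening in mm, from 0 to 85.4, then the shift along the tool's x, y, z in mm, then the turn about the tool's z in degrees. In form: [[grip, x, y, z, roll], ...]. A call has 1 to 5 rows; each row is the pose to reach, as a shift and turn from the pose measured when the call began, along the tool's axes at that moment; what a row does not reach only later rows make up. A row lasts 1/10 s, in which the tool goes at most 50 mm and 8.59 degrees, less where a joint would pass 70% of its speed; a pose out of reach is approached as far as the arm can. A call with a gripper value outside its range is refused whole. The fingers move at their own pace and stop on an object; the grip force is fixed at half the most. Time passes only in rows, so rows that repeat a pose let the fingers close. It gives the time, the measured TCP pose, the force and the opening at its end, in the units of the state.
- ctrl.read_state(): the state, without advancing time (a new reading comes with each control period).
- ctrl.get_image(name): name is "scene" or "side" or "wrist"; returns the picture (480x640x3 uint8, red, green, blue); there is no depth.
- ctrl.camera_params(name): a dict with "fx", "fy", "cx", "cy" (pixels), "k1" (the pictures are not rectified: a ray, as slopes to the right and down, at radius r is drawn at 1 + k1 r^2 times it, then the intrinsics apply), "cam_to_world" (4x4, takes a point from camera to world coordinates). Camera axes: x right, y down, z forward; pixel columns grow to the right and rows downward; lengths in mm; the calibration is good to about 2 mm. A picture is of the moment at which its call begins: read the wrist's pose just before it. camera_params takes no time and is no camera call; for the wrist camera it gives the pose at the moment of the call.
- ctrl.finish_job(): hands the job in, once; it reports no verdict.
The state is a dict: "clock": time; "qpos": joint angles; "qd": joint speeds; "tau": joint torques, N m; "eef_pos": TCP position; "tool_rot": TCP orientation; "force": force on the tool from outside, world axes, zero at the start; "torque": the same for the moment, N m; "width": finger opening in mm.
Only numpy, scipy, OpenCV 4.12 (cv2) and the standard library are available. Lean on these libraries where they do the work, as an engineer would, in place of code of your own. Each camera call takes 0.05 s, during which the arm holds its last target.

## Working session

There is one attempt and no reset: what is moved stays moved. The work goes in short steps, Python scripts to look and compute and a tool call to move; the robot and the scene stay as the last step left them, time stands still between calls to the robot, and variables do not carry over. Pictures are saved under pics/ and viewed, and the job is handed in when it is done.

Besides the shell and the picture viewer there is one more tool, called after ">>>" by a JSON object that holds its "api" and its "payload", one argument or row to a line. send_rows: Moves the arm, as the interface text tells. Its arguments: {"type":"object","properties":{"commands":{"type":"array"}},"required":["commands"]}

```bash
mkdir -p pics; ls; python3 - <<'E'
from cell import ctrl
import cv2
s=ctrl.read_state(); print(s)
for n in ["scene","side","wrist"]:
    p=ctrl.camera_params(n); print(n,p)
    im=ctrl.get_image(n); cv2.imwrite(f"pics/{n}0.png",im[:,:,::-1])
E
```

```text
pics
{'clock': 0.0, 'qpos': array([ 1.15121972,  0.62934254,  0.0384682 ,  1.51839154, -0.02700238,
        0.9962936 , -0.02001333]), 'qd': array([ 0.00031794,  0.00010489, -0.00010558,  0.00100821, -0.00156191,
       -0.00062695,  0.0006595 ]), 'tau': array([ 9.69067855e-05, -5.63397968e+01,  1.22665387e+00, -1.93443918e+01,
        1.11046125e-02,  1.05609815e-02,  1.54138445e-05]), 'eef_pos': array([ 224.99017536, -609.1696729 ,  244.38434472]), 'tool_rot': array([ 3.14155357e+00,  1.91587218e-03, -1.21705615e+00]), 'force': array([0.43394691, 0.16224   , 0.68782081]), 'torque': array([ 0.01917891, -0.07831131, -0.03871214]), 'width': 85.81842262032515}
scene {'fx': 616.5303224912221, 'fy': 616.5303224912221, 'cx': 314.7711734377912, 'cy': 225.52649560432351, 'k1': 0.01426085882157495, 'cam_to_world': array([[-1.05868096e-01,  6.24904551e-01, -7.73489656e-01,
         1.77470485e+03],
       [ 9.94358932e-01,  7.16152365e-02, -7.82404772e-02,
         1.41350812e+02],
       [ 6.50081432e-03, -7.77409519e-01, -6.28961191e-01,
         1.11191562e+03],
       [ 0.00000000e+00,  0
[... 350 characters left out ...]
4e-01,
         9.15551765e+02],
       [-1.63196551e-02, -8.32364763e-01, -5.53987879e-01,
         7.24409728e+02],
       [ 0.00000000e+00,  0.00000000e+00,  0.00000000e+00,
         1.00000000e+00]])}
wrist {'fx': 374.86078961202935, 'fy': 374.86078961202935, 'cx': 319.4587293893794, 'cy': 236.14949837037878, 'k1': -0.06028052625718615, 'cam_to_world': array([[ 3.46345929e-01, -8.99921000e-01, -2.64927709e-01,
         2.92566595e+02],
       [-9.38104103e-01, -3.32932674e-01, -9.54805050e-02,
        -5.84501748e+02],
       [-2.27817901e-03,  2.81599055e-01, -9.59529459e-01,
         3.72974064e+02],
       [ 0.00000000e+00,  0.00000000e+00,  0.00000000e+00,
         1.00000000e+00]])}
```

View pics/scene0.png

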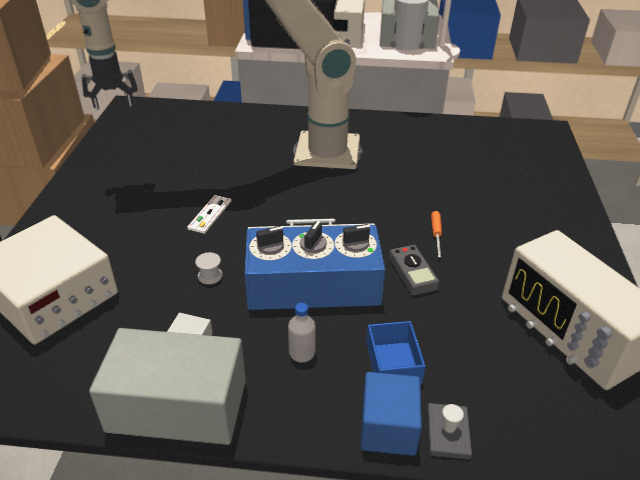

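View pics/side0.png

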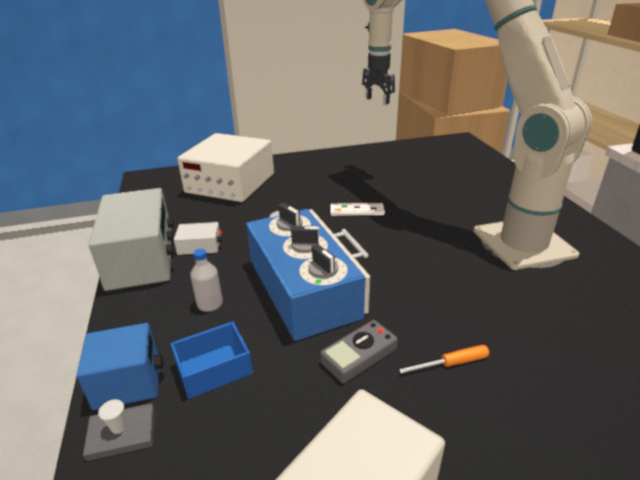

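View pics/wrist0.png

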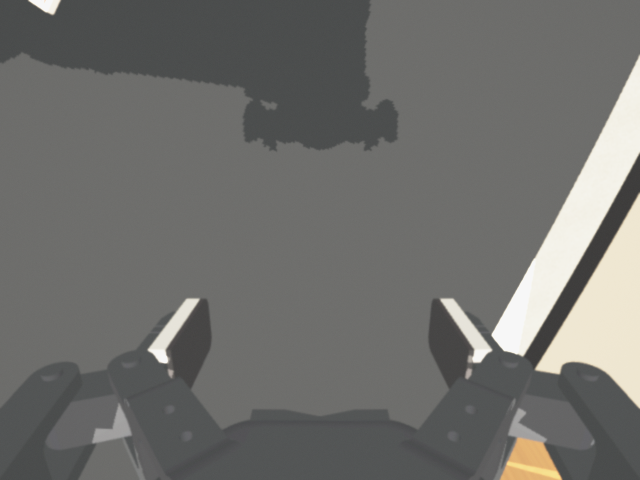

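```bash
cat > h.py <<'E'
import numpy as np, cv2
from cell import ctrl
def K(p): return np.array([[p['fx'],0,p['cx']],[0,p['fy'],p['cy']],[0,0,1.]])
def ray(p,uv):
    x=(np.array(uv,float)-[p['cx'],p['cy']])/[p['fx'],p['fy']]
    r=cv2.undistortPoints(np.array([[uv]],float),K(p),np.array([p['k1'],0,0,0.]))[0,0]
    T=p['cam_to_world']; return T[:3,3],T[:3,:3]@np.array([r[0],r[1],1])
def at(p,uv,z):
    o,d=ray(p,uv); return o+d*(z-o[2])/d[2]
def proj(p,X):
    T=np.linalg.inv(p['cam_to_world']); X=np.atleast_2d(X).astype(float)
    c=X@T[:3,:3].T+T[:3,3]
    return cv2.projectPoints(c.reshape(-1,1,3),np.zeros(3),np.zeros(3),K(p),np.array([p['k1'],0,0,0.]))[0][:,0]
E
python3 - <<'E'
import cv2
a=cv2.imread('pics/scene0.png')[190:320,230:400]; cv2.imwrite('pics/sc_crop.png',cv2.resize(a,None,fx=4.6,fy=4.6,interpolation=cv2.INTER_CUBIC))
a=cv2.imread('pics/side0.png')[190:340,235:395]; cv2.imwrite('pics/si_crop.png',cv2.resize(a,None,fx=4,fy=4,interpolation=cv2.INTER_CUBIC))
E
```

```text
(no output)
```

View pics/sc_crop.png

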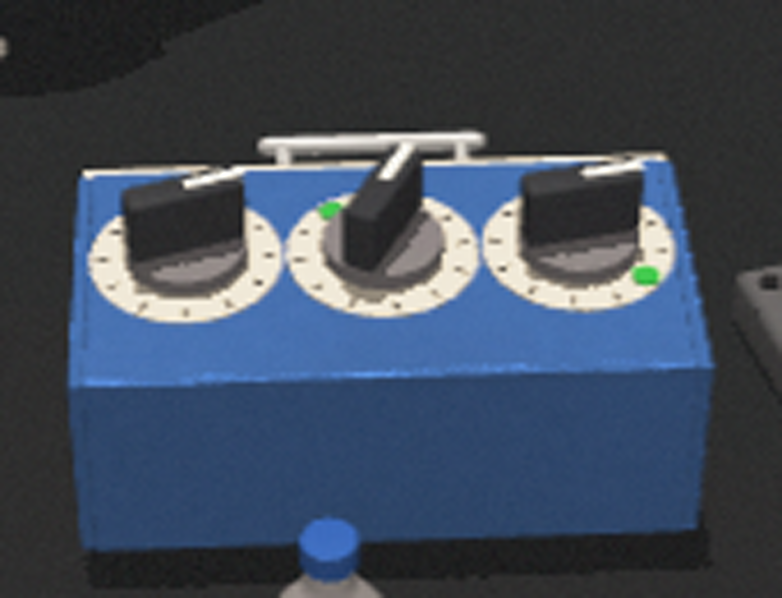

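View pics/si_crop.png

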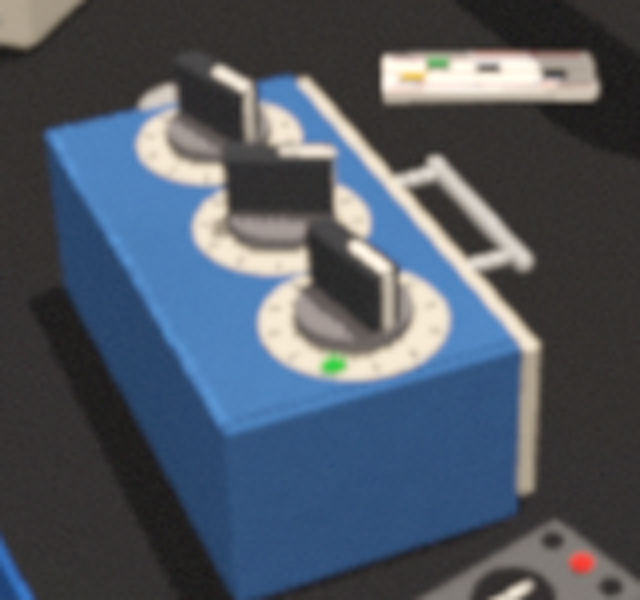

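```bash
python3 - <<'E'
from h import *
p=ctrl.camera_params('scene'); q=ctrl.camera_params('side')
S=lambda x,y:(230+x/4.6,190+y/4.6); D=lambda x,y:(235+x/4,190+y/4)
print('scene')
for n,xy,z in [('BR',(78,385),120),('BL',(712,368),120),('FR',(85,175),120),('FL',(660,160),120),
 ('ga',(646,275),121),('gb',(331,210),121),
 ('platA',(580,248),121),('platB',(383,254),121),('platC',(186,260),121),
 ('Atip',(645,162),170.5),('Atail',(525,178),170.5),('Btip',(408,148),170.5),('Btail',(362,215),170.5),('Ctip',(242,172),170.5),('Ctail',(124,188),170.5),('hR',(262,142),97),('hL',(482,136),97)]:
    print(n,at(p,S(*xy),z).round(0))
print('side')
for n,xy,z in [('BL',(228,430),120),('FL',(520,350),120),('BR',(48,130),120),('FR',(297,77),120),('ga',(333,366),121),('platA',(354,322),121),('platB',(281,227),121),('platC',(219,142),121),
 ('Atip',(392,272),170.5),('Atail',(312,228),170.5),('Btip',(335,150),170.5),('Btail',(226,152),170.5),('Ctip',(250,95),170.5),('Ctail',(180,58),170.5),('h1',(437,158),97),('h2',(525,262),97)]:
    print(n,at(q,D(*xy),z).round(0))
E
```

```text
scene
BR [ 750. -120.  120.]
BL [701. 199. 120.]
FR [ 584. -148.  120.]
FL [535. 167. 120.]
ga [634. 163. 121.]
gb [600. -10. 121.]
platA [616. 127. 121.]
platB [633.  23. 121.]
platC [650. -81. 121.]
Atip [600. 158. 170.]
Atail [621.  96. 170.]
Btip [603.  32. 170.]
Btail [661.  14. 170.]
Ctip [633. -52. 170.]
Ctail [ 653. -111.  170.]
hR [515. -60.  97.]
hL [496.  65.  97.]
side
BL [695. 197. 120.]
FL [533. 175. 120.]
BR [ 747. -126.  120.]
FR [ 578. -148.  120.]
ga [632. 162. 121.]
platA [612. 128. 121.]
platB [629.  26. 121.]
platC [645. -79. 121.]
Atip [598. 156. 170.]
Atail [628. 105. 170.]
Btip [596.  30. 170.]
Btail [657.  15. 170.]
Ctip [630. -46. 170.]
Ctail [ 662. -104.  170.]
h1 [508. -59.  97.]
h2 [492.  68.  97.]
```

```bash
cat >> h.py <<'E'
def go(x,y,z,yaw):
    "tool-frame shift (mm) and tool-z turn (deg) to reach world pose, tool down"
    from scipy.spatial.transform import Rotation as R
    s=ctrl.read_state(); r=R.from_euler('xyz',s['tool_rot']).as_matrix()
    d=r.T@(np.array([x,y,z])-s['eef_pos'])
    a=-np.degrees((yaw-s['tool_rot'][2]+np.pi)%(2*np.pi)-np.pi)
    print('clock',round(s['clock'],2),'pos',s['eef_pos'].round(1),'rot',s['tool_rot'].round(3),'w',round(s['width'],1),'F',s['force'].round(1),'T',s['torque'].round(2))
    print('shift',d.round(1),'turn',round(a,1),'n',round(max(np.linalg.norm(d)/50,abs(a)/8.59),1))
E
python3 -c "
from h import *
go(631,24,300,-1.85)"
```

```text
clock 0.15 pos [ 225.1 -609.3  244.6] rot [ 3.142e+00  1.000e-03 -1.217e+00] w 85.5 F [-0.8 -0.1  0.2] T [ 0.01 -0.04  0.02]
shift [-453.5 -600.2  -54.8] turn 36.3 n 15.1
```

>>> {"api": "send_rows", "payload": {
  "commands": [
    [85, -30, -40, -10, 0],
    [85, -60, -80, -20, 0],
    [85, -90, -120, -30, 0],
    [85, -120, -160, -40, 0],
    [85, -150, -200, -55, 0]
  ]
}}

```text
clock: 0.65
eef_pos: [358.0, -402.2, 297.8]
tool_rot: [3.141, 0.003, -1.217]
force: [1.3, -0.1, -0.1]
width: 85.0
```

>>> {"api": "send_rows", "payload": {
  "commands": [
    [85, -30, -40, 0, 0],
    [85, -60, -80, 0, 0],
    [85, -90, -120, 0, 0],
    [85, -120, -160, 0, 0],
    [85, -150, -200, 0, 0]
  ]
}}

```text
clock: 1.15
eef_pos: [493.1, -192.2, 298.2]
tool_rot: [3.141, 0.003, -1.217]
force: [0.5, -0.4, 0.2]
width: 85.0
```

```bash
python3 -c "
from h import *
go(631,24,300,-1.85)"
```

```text
clock 1.15 pos [ 493.1 -192.2  298.2] rot [ 3.141e+00  3.000e-03 -1.217e+00] w 85.0 F [ 0.5 -0.4  0.2] T [-0.09 -0.01  0.05]
shift [-155.  -204.3   -1.4] turn 36.3 n 5.1
```

>>> {"api": "send_rows", "payload": {
  "commands": [
    [85, -31, -41, 0, 7.3],
    [85, -62, -82, 0, 14.6],
    [85, -93, -123, 0, 21.9],
    [85, -124, -164, 0, 29.2],
    [85, -155, -204, 0, 36.3]
  ]
}}

```text
clock: 1.65
eef_pos: [627.1, 18.8, 298.3]
tool_rot: [3.139, 0.002, -1.856]
force: [0.8, -0.5, -0.0]
width: 84.6
```

>>> {"api": "send_rows", "payload": {
  "commands": [
    [85, 0, 0, 0, 0]
  ]
}}

```text
clock: 1.75
eef_pos: [629.4, 28.9, 297.2]
tool_rot: [3.139, 0.007, -1.846]
force: [-0.8, 0.1, -0.4]
width: 85.0
```

```bash
python3 - <<'E'
from h import *
go(631,24,300,-1.85)
p=ctrl.camera_params('wrist');im=ctrl.get_image('wrist');cv2.imwrite('pics/w1.png',im[:,:,::-1])
import pickle;pickle.dump(p,open('w1.pkl','wb'))
E
```

```text
clock 1.75 pos [629.4  28.9 297.2] rot [ 3.139  0.007 -1.846] w 85.0 F [-0.8  0.1 -0.4] T [0.07 0.07 0.03]
shift [ 4.2 -2.8 -2.8] turn 0.2 n 0.1
```

View pics/w1.png

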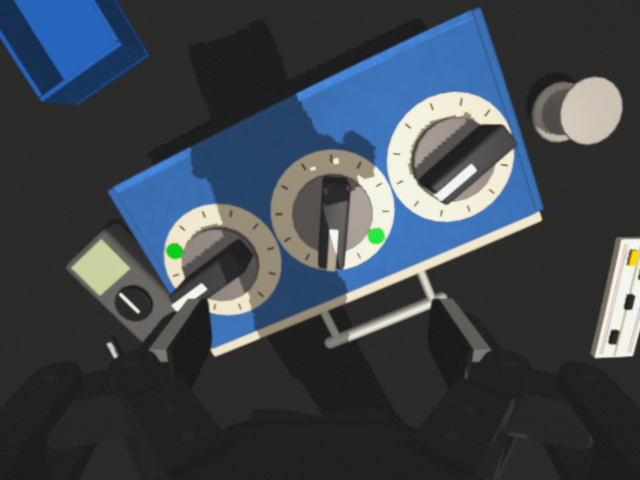

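```bash
python3 - <<'E'
from h import *
a=cv2.imread('pics/w1.png')
cv2.imwrite('pics/w1c.png',cv2.resize(a[80:330,150:530],None,fx=2.1,fy=2.1,interpolation=cv2.INTER_CUBIC))
import pickle;p=pickle.load(open('w1.pkl','rb'))
hsv=cv2.cvtColor(a,cv2.COLOR_BGR2HSV)
m=cv2.inRange(hsv,(50,150,80),(75,255,255));n,_,st,c=cv2.connectedComponentsWithStats(m)
for i in range(1,n):
    if st[i,4]>80: print(st[i],c[i],at(p,c[i],121).round(1))
E
```

```text
[368 229  16  14 180] [375.78333333 235.56666667] [600.  -10.7 121. ]
[167 244  16  15 181] [174.09944751 250.7679558 ] [633.7 160.6 121. ]
```

View pics/w1c.png

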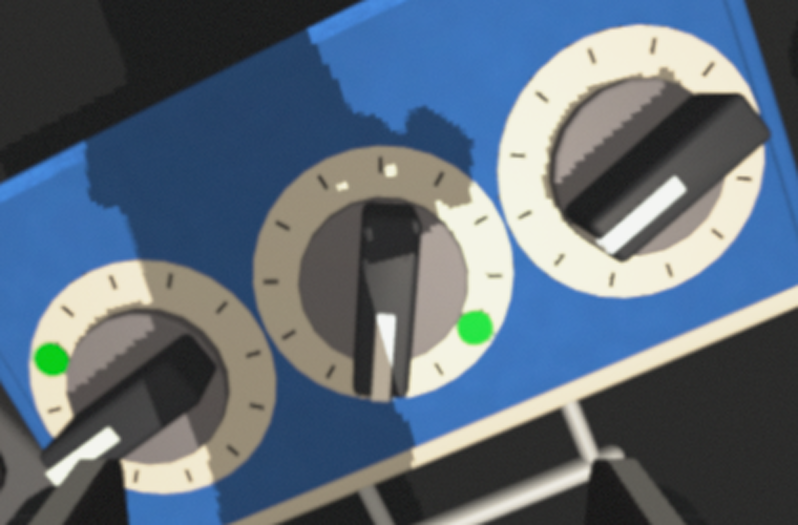

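```bash
python3 - <<'E'
from h import *
import pickle;p=pickle.load(open('w1.pkl','rb'))
P=lambda x,y:(150+x/2.1,80+y/2.1)
C={'A':(153,377),'B':(383.5,274),'C':(632,161)}
L={'A':((53,476),(113,433)),'B':((381,400),(386,315)),'C':((608,250),(680,182))}
M={'A':(633.7,160.6),'B':(600,-10.7)}
for k in C:
    c=at(p,P(*C[k]),121); t=at(p,P(*L[k][0]),170.5); u=at(p,P(*L[k][1]),170.5)
    d=t-u; m=t-c; f=lambda v:np.arctan2(v[1],v[0])%(2*np.pi)
    print(k,c.round(1),'tip',t.round(1),'in',u.round(1),'dirline',f(d).round(3),'axis->tip',f(m).round(3),np.linalg.norm(m[:2]).round(1), 'mark',f(np.array(M[k])-c[:2]).round(3) if k in M else '', np.linalg.norm(np.array(M[k])-c[:2]).round(1) if k in M else '')
E
```

```text
A [614.6 122.1 121. ] tip [602.1 152.4 170.5] in [612.2 124.8 170.5] dirline 1.923 axis->tip 1.964 32.8 mark 1.111 43.0
B [630.8  18.8 121. ] tip [598.9  29.7 170.5] in [628.   20.  170.5] dirline 2.82 axis->tip 2.813 33.7 mark 3.906 42.7
C [647.9 -84.4 121. ] tip [629.7 -56.3 170.5] in [645.4 -83.2 170.5] dirline 2.099 axis->tip 2.146 33.4 mark
```

```bash
python3 - <<'E'
from h import *
go(631,21,205,-1.88)
p=ctrl.camera_params('wrist');im=ctrl.get_image('wrist');cv2.imwrite('pics/w2.png',im[:,:,::-1])
a=im[:,:,::-1]
hsv=cv2.cvtColor(a,cv2.COLOR_BGR2HSV)
m=cv2.inRange(hsv,(50,150,80),(75,255,255));n,_,st,c=cv2.connectedComponentsWithStats(m)
for i in range(1,n):
    if st[i,4]>80: print(st[i],c[i],at(p,c[i],121).round(1))
for nme in ['scene','side']:
    p=ctrl.camera_params(nme);im=ctrl.get_image(nme);a=im[:,:,::-1]
    hsv=cv2.cvtColor(a,cv2.COLOR_BGR2HSV)
    m=cv2.inRange(hsv,(50,150,80),(75,255,255));n,_,st,c=cv2.connectedComponentsWithStats(m)
    for i in range(1,n):
        if st[i,4]>10: print(nme,st[i],c[i],at(p,c[i],121).round(1))
    cv2.imwrite(f'pics/{nme}2.png',a)
go(631,21,205,-1.88)
E
```

```text
clock 1.8 pos [628.   24.6 297.2] rot [ 3.138  0.004 -1.848] w 84.9 F [ 0.8  0.1 -0.5] T [-0.03  0.02 -0.01]
shift [ 3.  -4.2 92.1] turn 1.8 n 1.8
[362 228  16  15 187] [369.71122995 235.        ] [600.  -10.6 121. ]
[161 244  15  14 177] [167.97740113 250.5819209 ] [633.8 160.7 121. ]
scene [368 248   5   4  16] [370.  249.5] [633.2 161.8 121. ]
clock 1.95 pos [626.5  17.3 298. ] rot [ 3.139 -0.    -1.856] w 85.1 F [-0.6 -1.7 -0.1] T [-0.01  0.06 -0.04]
shift [-4.8 -3.6 93. ] turn 1.3 n 1.9
```

```bash
python3 - <<'E'
from h import *
go(630.8,18.8,185,-1.897)
E
```

```text
clock 1.95 pos [626.5  17.3 298. ] rot [ 3.139 -0.    -1.856] w 85.1 F [-0.6 -1.7 -0.1] T [-0.01  0.06 -0.04]
shift [ -2.7  -4.1 113. ] turn 2.3 n 2.3
```

>>> {"api": "send_rows", "payload": {
  "commands": [
    [60, -1, -2, 40, 2.3],
    [60, -3, -4, 80, 2.3],
    [60, -3, -4, 113, 2.3],
    [60, -3, -4, 113, 2.3],
    [60, -3, -4, 113, 2.3]
  ]
}}

```text
clock: 2.45
eef_pos: [630.8, 17.4, 185.7]
tool_rot: [3.139, -0.001, -1.899]
force: [0.6, -0.3, 0.2]
width: 59.9
```

```bash
python3 - <<'E'
from h import *
go(630.8,18.8,153,-1.897)
p=ctrl.camera_params('wrist');im=ctrl.get_image('wrist');cv2.imwrite('pics/w3.png',im[:,:,::-1])
go(630.8,18.8,153,-1.897)
print(at(p,(0,0),171), proj(p,[[630.8,18.8,170.5],[598.9,29.7,170.5]]))
E
```

```text
clock 2.45 pos [630.8  17.4 185.7] rot [ 3.139e+00 -1.000e-03 -1.899e+00] w 59.9 F [ 0.6 -0.3  0.2] T [ 0.01 -0.11  0.02]
shift [-1.4  0.4 32.7] turn -0.1 n 0.7
clock 2.5 pos [631.8  17.7 186.8] rot [ 3.141  0.    -1.898] w 59.9 F [ 0.7 -0.6  0.2] T [-0.   -0.02 -0.05]
shift [-0.7  1.3 33.8] turn -0.1 n 0.7
[779.84556388  88.10550662 171.        ] [[316.62675897 304.28685217]
 [316.71816837 371.58412225]]
```

View pics/w3.png

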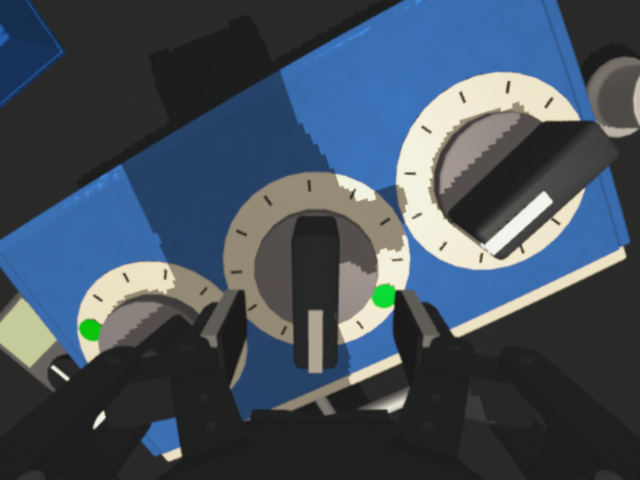

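>>> {"api": "send_rows", "payload": {
  "commands": [
    [60, -1, 1, 18, 0],
    [60, -1, 1, 33, 0],
    [60, -1, 1, 33, 0],
    [15, -1, 1, 33, 0],
    [15, -1, 1, 33, 0]
  ]
}}

```text
clock: 3.0
eef_pos: [632.4, 18.8, 155.8]
tool_rot: [-3.139, 0.002, -1.899]
force: [-0.1, -0.3, -0.2]
width: 31.5
```

>>> {"api": "send_rows", "payload": {
  "commands": [
    [15, 0, 0, 0, 0],
    [15, 0, 0, 0, 0],
    [15, 0, 0, 0, 0]
  ]
}}

```text
clock: 3.3
eef_pos: [632.7, 18.7, 156.8]
tool_rot: [-3.138, 0.002, -1.899]
force: [-2.0, 0.6, 4.4]
width: 19.1
```

```bash
python3 - <<'E'
from h import *
go(630.8,18.8,153,-.806)
E
```

```text
clock 3.3 pos [632.7  18.7 156.8] rot [-3.138e+00  2.000e-03 -1.899e+00] w 19.1 F [-2.   0.6  4.4] T [-0.02  0.39 -0.03]
shift [0.5 1.8 3.7] turn -62.6 n 7.3
```

>>> {"api": "send_rows", "payload": {
  "commands": [
    [15, 0, 1, 1, -6.5],
    [15, 0, 1, 2, -13],
    [15, 0, 1, 2, -19.5],
    [15, 0, 1, 2, -26],
    [15, 0, 1, 2, -32.5]
  ]
}}

```text
clock: 3.8
eef_pos: [632.7, 20.6, 156.7]
tool_rot: [-3.135, 0.001, -1.327]
force: [-2.9, 3.1, 8.5]
width: 19.1
```

```bash
python3 - <<'E'
from h import *
go(630.8,18.8,153,-.806)
E
```

```text
clock 3.8 pos [632.7  20.6 156.7] rot [-3.135e+00  1.000e-03 -1.327e+00] w 19.1 F [-2.9  3.1  8.5] T [ 0.66  0.66 -0.11]
shift [1.3 2.3 3.7] turn -29.8 n 3.5
```

>>> {"api": "send_rows", "payload": {
  "commands": [
    [15, 0, 0, 0, -6.5],
    [15, 0, 0, 0, -13],
    [15, 0, 0, 0, -19.5],
    [15, 0, 0, 0, -26],
    [15, 0, 0, 0, -29.8]
  ]
}}

```text
clock: 4.3
eef_pos: [631.9, 22.2, 156.8]
tool_rot: [-3.135, 0.0, -0.802]
force: [-1.7, 3.3, 2.5]
width: 18.7
```

>>> {"api": "send_rows", "payload": {
  "commands": [
    [15, 0, 0, 0, 0],
    [15, 0, 0, 0, 0]
  ]
}}

```text
clock: 4.5
eef_pos: [631.8, 22.2, 156.8]
tool_rot: [-3.135, 0.0, -0.804]
force: [0.4, 0.5, 1.2]
width: 18.9
```

```bash
python3 - <<'E'
from h import *
go(630.8,18.8,153,-.806)
E
```

```text
clock 4.5 pos [631.8  22.2 156.8] rot [-3.135  0.    -0.804] w 18.9 F [0.4 0.5 1.2] T [0.14 0.33 0.08]
shift [1.7 3.1 3.8] turn 0.1 n 0.1
```

>>> {"api": "send_rows", "payload": {
  "commands": [
    [55, 0, 0, 0, 0],
    [55, 0, 0, 0, 0],
    [55, 0, 0, 0, 0],
    [55, 0, 0, -40, 0],
    [55, 0, 0, -80, 0]
  ]
}}

```text
clock: 5.0
eef_pos: [630.7, 21.7, 236.6]
tool_rot: [-3.137, 0.002, -0.804]
force: [0.8, 0.7, -0.2]
width: 55.1
```

>>> {"api": "send_rows", "payload": {
  "commands": [
    [60, 0, 0, -30, 0],
    [60, 0, 0, -60, 0],
    [60, 0, 0, -60, 0]
  ]
}}

```text
clock: 5.3
eef_pos: [633.3, 21.7, 301.5]
tool_rot: [-3.13, -0.004, -0.805]
force: [-0.3, -0.0, 0.3]
width: 60.2
```

```bash
python3 - <<'E'
from h import *
go(614.6,122.1,185,.372)
import pickle
p=ctrl.camera_params('wrist');im=ctrl.get_image('wrist');cv2.imwrite('pics/w4.png',im[:,:,::-1]);pickle.dump(p,open('w4.pkl','wb'))
a=im[:,:,::-1]
hsv=cv2.cvtColor(a,cv2.COLOR_BGR2HSV)
m=cv2.inRange(hsv,(50,150,80),(75,255,255));n,_,st,c=cv2.connectedComponentsWithStats(m)
for i in range(1,n):
    if st[i,4]>80: print(st[i],c[i],at(p,c[i],121).round(1))
print(proj(p,[[630.8,18.8,170.5],[614.6,122.1,170.5]]))
E
```

```text
clock 5.3 pos [633.3  21.7 301.5] rot [-3.13  -0.004 -0.805] w 60.2 F [-0.3 -0.   0.3] T [ 0.02  0.   -0.04]
shift [-85.8 -54.8 116.8] turn -67.4 n 7.8
[184  89  17  18 246] [191.79674797  97.66666667] [633.8 160.9 121. ]
[[319.3237315  237.62183862]
 [194.18523107 153.58425436]]
```

View pics/w4.png

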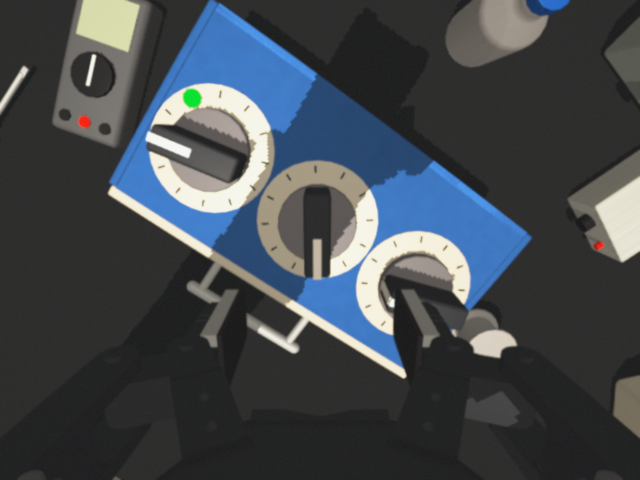

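```bash
python3 - <<'E'
from h import *
import pickle
p=pickle.load(open('w4.pkl','rb'))
for k,t,u,c in [('A',(148,137),(189,154),(614.6,122.1)),('B',(317,278),(318,240),(630.8,18.8))]:
    t=at(p,t,170.5)[:2];u=at(p,u,170.5)[:2]
    f=lambda v:np.arctan2(v[1],v[0])%(2*np.pi)
    print(k,t,u,f(t-u),f(t-c))
print(at(p,(211,148),121),at(p,(318,219),121),at(p,(413,289),121))
E
```

```text
A [601.35966354 152.42241322] [611.91323883 124.53858638] 1.9326177382400673 1.9824946190470096
B [607.04580893  -1.6357676 ] [628.84751949  18.2512009 ] 3.881093527686484 3.85203698461437
[614.40833574 124.64364318 121.        ] [631.81159443  21.07974308 121.        ] [644.44711222 -85.21746026 121.        ]
```

>>> {"api": "send_rows", "payload": {
  "commands": [
    [60, -22, -13, 5, -8.5],
    [60, -44, -27, 15, -17],
    [60, -66, -41, 25, -25.5],
    [60, -86, -55, 40, -34],
    [60, -86, -55, 60, -42.5]
  ]
}}

```text
clock: 5.85
eef_pos: [610.9, 127.3, 238.4]
tool_rot: [-3.133, -0.006, -0.051]
force: [0.3, 1.1, 0.3]
width: 59.9
```

```bash
python3 - <<'E'
from h import *
go(614.6,123,185,.374)
E
```

```text
clock 5.85 pos [610.9 127.3 238.4] rot [-3.133 -0.006 -0.051] w 59.9 F [0.3 1.1 0.3] T [-0.02 -0.03 -0.01]
shift [ 3.6  4.6 53.4] turn -24.3 n 2.8
```

>>> {"api": "send_rows", "payload": {
  "commands": [
    [60, 4, 4, 15, -8.3],
    [60, 4, 4, 30, -16.6],
    [60, 4, 4, 53, -24.3],
    [60, 4, 4, 53, -24.3]
  ]
}}

```text
clock: 6.25
eef_pos: [612.2, 122.3, 181.1]
tool_rot: [-3.134, -0.001, 0.374]
force: [1.0, -1.1, 0.3]
width: 60.0
```

```bash
python3 - <<'E'
from h import *
p=ctrl.camera_params('wrist');im=ctrl.get_image('wrist');cv2.imwrite('pics/w5.png',im[:,:,::-1])
go(614.6,123,155,.374)
E
```

```text
clock 6.3 pos [613.3 122.8 183. ] rot [-3.135 -0.004  0.371] w 59.9 F [ 0.7  0.  -0.6] T [ 0.    0.07 -0.01]
shift [ 1.2  0.5 28. ] turn -0.2 n 0.6
```

View pics/w5.png

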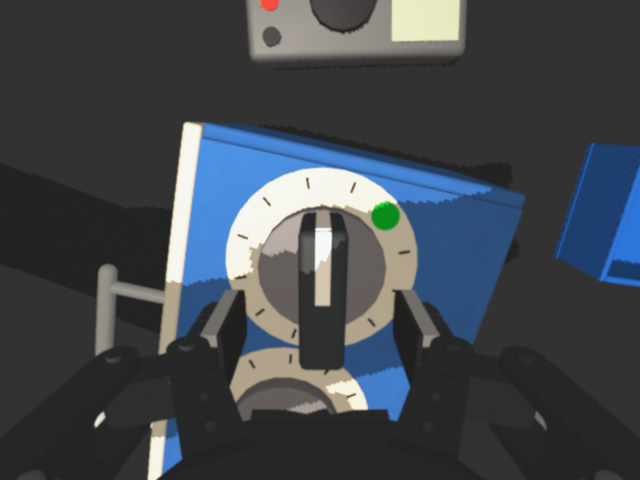

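>>> {"api": "send_rows", "payload": {
  "commands": [
    [60, 1, 0, 15, 0],
    [60, 1, 0, 28, 0],
    [60, 1, 0, 28, 0],
    [15, 1, 0, 28, 0],
    [15, 1, 0, 28, 0]
  ]
}}

```text
clock: 6.8
eef_pos: [614.6, 123.7, 155.6]
tool_rot: [-3.135, -0.005, 0.37]
force: [0.3, 0.3, -0.6]
width: 31.6
```

>>> {"api": "send_rows", "payload": {
  "commands": [
    [15, 0, 0, 0, 0],
    [15, 0, 0, 0, 0],
    [15, 0, 0, 0, 0]
  ]
}}

```text
clock: 7.1
eef_pos: [613.1, 123.0, 156.1]
tool_rot: [-3.136, -0.002, 0.37]
force: [-5.4, -1.7, 5.2]
width: 18.8
```

```bash
python3 - <<'E'
from h import *
go(614.6,123,155,-.47)
E
```

```text
clock 7.1 pos [613.1 123.  156.1] rot [-3.136e+00 -2.000e-03  3.700e-01] w 18.8 F [-5.4 -1.7  5.2] T [-0.42  1.06 -0.01]
shift [1.4 0.6 1.1] turn 48.1 n 5.6
```

>>> {"api": "send_rows", "payload": {
  "commands": [
    [15, 0, 0, 0, 6.5],
    [15, 0, 0, 0, 13],
    [15, 0, 0, 0, 19.5],
    [15, 0, 0, 0, 26],
    [15, 0, 0, 0, 32.5]
  ]
}}

```text
clock: 7.6
eef_pos: [612.8, 123.0, 156.2]
tool_rot: [-3.136, 0.002, -0.201]
force: [-1.7, -0.2, -1.9]
width: 18.7
```

```bash
python3 - <<'E'
from h import *
go(614.6,123,155,-.47)
E
```

```text
clock 7.6 pos [612.8 123.  156.2] rot [-3.136e+00  2.000e-03 -2.010e-01] w 18.7 F [-1.7 -0.2 -1.9] T [-0.09 -0.09  0.25]
shift [ 1.8 -0.4  1.2] turn 15.4 n 1.8
```

>>> {"api": "send_rows", "payload": {
  "commands": [
    [15, 0, 0, 0, 6.5],
    [15, 0, 0, 0, 13],
    [15, 0, 0, 0, 15.4],
    [15, 0, 0, 0, 15.4],
    [15, 0, 0, 0, 15.4]
  ]
}}

```text
clock: 8.1
eef_pos: [612.7, 123.0, 156.2]
tool_rot: [-3.137, 0.004, -0.469]
force: [-0.9, -0.6, -2.8]
width: 18.8
```

>>> {"api": "send_rows", "payload": {
  "commands": [
    [55, 0, 0, 0, 0],
    [55, 0, 0, 0, 0],
    [55, 0, 0, 0, 0],
    [55, 0, 0, -40, 0],
    [55, 0, 0, -80, 0]
  ]
}}

```text
clock: 8.6
eef_pos: [612.1, 122.3, 236.2]
tool_rot: [-3.138, 0.006, -0.469]
force: [0.9, -1.3, 1.7]
width: 55.3
```

>>> {"api": "send_rows", "payload": {
  "commands": [
    [60, 0, 0, -30, 0],
    [60, 0, 0, -60, 0],
    [60, 0, 0, -60, 0]
  ]
}}

```text
clock: 8.9
eef_pos: [614.9, 122.9, 301.4]
tool_rot: [-3.132, -0.001, -0.469]
force: [0.4, -0.1, 0.4]
width: 59.9
```

```bash
python3 - <<'E'
from h import *
import pickle
p=ctrl.camera_params('wrist');im=ctrl.get_image('wrist');cv2.imwrite('pics/w6.png',im[:,:,::-1]);pickle.dump(p,open('w6.pkl','wb'))
go(647.9,-83,185,.55)
E
```

```text
clock 8.95 pos [613.6 122.5 298.8] rot [-3.135e+00  2.000e-03 -4.690e-01] w 60.0 F [-0.5 -0.3 -0.8] T [-0.02 -0.02  0.02]
shift [123.6 168.6 112.4] turn -58.4 n 6.8
```

View pics/w6.png

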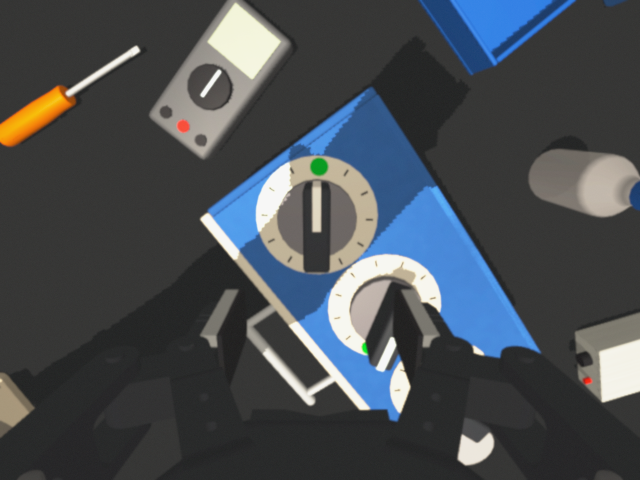

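>>> {"api": "send_rows", "payload": {
  "commands": [
    [60, 25, 34, 0, -8.4],
    [60, 50, 68, 0, -16.8],
    [60, 75, 102, 5, -25.2],
    [60, 100, 136, 10, -33.6],
    [60, 124, 169, 20, -42]
  ]
}}

```text
clock: 9.45
eef_pos: [647.8, -86.1, 276.4]
tool_rot: [-3.135, -0.003, 0.27]
force: [0.8, -0.5, 0.6]
width: 59.9
```

```bash
python3 - <<'E'
from h import *
go(648,-83,185,.55)
E
```

```text
clock 9.45 pos [647.8 -86.1 276.4] rot [-3.135e+00 -3.000e-03  2.700e-01] w 59.9 F [ 0.8 -0.5  0.6] T [ 0.01 -0.08 -0.02]
shift [ 0.8 -2.4 91.5] turn -16.0 n 1.9
```

>>> {"api": "send_rows", "payload": {
  "commands": [
    [60, 1, -2, 30, -8],
    [60, 1, -2, 60, -16],
    [60, 1, -2, 91, -16],
    [60, 1, -2, 91, -16]
  ]
}}

```text
clock: 9.85
eef_pos: [644.2, -83.8, 179.7]
tool_rot: [-3.13, 0.005, 0.55]
force: [-0.8, 0.4, -1.2]
width: 60.2
```

```bash
python3 - <<'E'
from h import *
p=ctrl.camera_params('wrist');im=ctrl.get_image('wrist');cv2.imwrite('pics/w7.png',im[:,:,::-1])
go(648,-83,155,.55)
E
```

```text
clock 9.9 pos [646.2 -83.5 182.6] rot [-3.132e+00  1.000e-03  5.500e-01] w 60.1 F [0.5 0.1 0.9] T [-0.02 -0.07 -0.03]
shift [ 1.8  0.8 27.6] turn -0.0 n 0.6
```

View pics/w7.png

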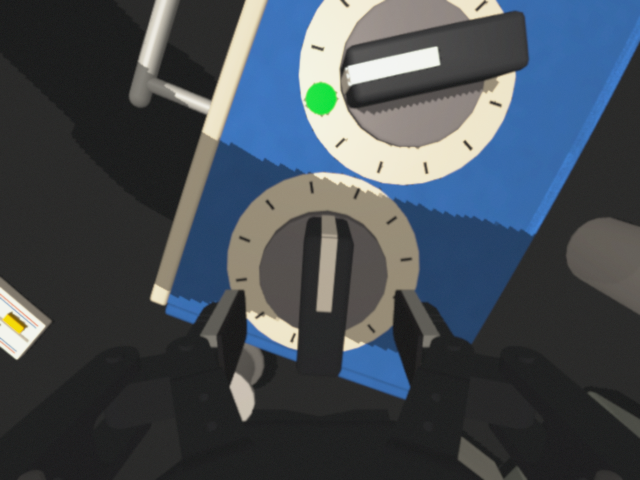

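>>> {"api": "send_rows", "payload": {
  "commands": [
    [60, 2, 0, 14, 3.4],
    [60, 2, 0, 28, 3.4],
    [60, 2, 0, 28, 3.4],
    [15, 2, 0, 28, 3.4],
    [15, 2, 0, 28, 3.4]
  ]
}}

```text
clock: 10.4
eef_pos: [648.4, -82.1, 155.7]
tool_rot: [-3.133, -0.0, 0.491]
force: [-1.2, 0.1, 0.4]
width: 32.2
```

>>> {"api": "send_rows", "payload": {
  "commands": [
    [15, 0, 0, 0, 0],
    [15, 0, 0, 0, 0],
    [15, 0, 0, 0, 0]
  ]
}}

```text
clock: 10.7
eef_pos: [646.2, -83.5, 156.4]
tool_rot: [-3.133, 0.005, 0.49]
force: [-6.5, -2.4, 4.5]
width: 19.0
```

```bash
python3 - <<'E'
from h import *
go(648,-83,155,.49-.5)
E
```

```text
clock 10.7 pos [646.2 -83.5 156.4] rot [-3.133  0.005  0.49 ] w 19.0 F [-6.5 -2.4  4.5] T [-0.37  1.3   0.03]
shift [1.8 0.5 1.3] turn 28.7 n 3.3
```

>>> {"api": "send_rows", "payload": {
  "commands": [
    [15, 0, 0, 0, 5],
    [15, 0, 0, 0, 10],
    [15, 0, 0, 0, 15],
    [15, 0, 0, 0, 20],
    [15, 0, 0, 0, 25]
  ]
}}

```text
clock: 11.2
eef_pos: [646.3, -83.5, 156.5]
tool_rot: [-3.136, 0.007, 0.051]
force: [0.3, -0.5, -2.7]
width: 19.2
```

```bash
cat > st.py <<'E'
from h import *
s=ctrl.read_state();print(s['clock'].round(2),s['eef_pos'].round(1),'yaw',s['tool_rot'][2].round(3),'F',s['force'].round(1),'T',s['torque'].round(2),s['width'].round(1))
E
python3 st.py
```

```text
Traceback (most recent call last):
  File "st.py", line 2, in <module>
    s=ctrl.read_state();print(s['clock'].round(2),s['eef_pos'].round(1),'yaw',s['tool_rot'][2].round(3),'F',s['force'].round(1),'T',s['torque'].round(2),s['width'].round(1))
                              ^^^^^^^^^^^^^^^^
AttributeError: 'float' object has no attribute 'round'
```

```bash
sed -i "s/s\['clock'\].round(2)/s['clock']/; s/s\['width'\].round(1)/s['width']/" st.py; python3 st.py
```

```text
11.2 [646.3 -83.5 156.5] yaw 0.051 F [ 0.3 -0.5 -2.7] T [-0.03 -0.31  0.13] 19.204867429025285
```

>>> {"api": "send_rows", "payload": {
  "commands": [
    [15, 0, 0, 0, 2.5],
    [15, 0, 0, 0, 5],
    [15, 0, 0, 0, 7]
  ]
}}

```text
clock: 11.5
eef_pos: [646.3, -83.5, 156.5]
tool_rot: [-3.137, 0.008, -0.072]
force: [0.4, -0.3, -3.7]
width: 18.9
```

```bash
python3 st.py
```

```text
11.5 [646.3 -83.5 156.5] yaw -0.072 F [ 0.4 -0.3 -3.7] T [ 0.   -0.34  0.19] 18.94908681928696
```

>>> {"api": "send_rows", "payload": {
  "commands": [
    [15, 0, 0, 0, 2.5],
    [15, 0, 0, 0, 5],
    [15, 0, 0, 0, 7]
  ]
}}

```text
clock: 11.8
eef_pos: [646.4, -83.5, 156.5]
tool_rot: [-3.138, 0.008, -0.195]
force: [0.5, -0.2, -4.6]
width: 19.3
```

```bash
python3 st.py
```

```text
11.8 [646.4 -83.5 156.5] yaw -0.195 F [ 0.5 -0.2 -4.6] T [-0.06 -0.39  0.1 ] 19.319606917164464
```

>>> {"api": "send_rows", "payload": {
  "commands": [
    [15, 0, 0, 0, 2.5],
    [15, 0, 0, 0, 5],
    [15, 0, 0, 0, 7]
  ]
}}

```text
clock: 12.1
eef_pos: [646.4, -83.6, 156.5]
tool_rot: [-3.139, 0.008, -0.319]
force: [0.1, -1.0, -3.3]
width: 19.3
```

```bash
python3 st.py
```

```text
12.1 [646.4 -83.6 156.5] yaw -0.319 F [ 0.1 -1.  -3.3] T [-0.1  -0.37  0.17] 19.288208713559015
```

>>> {"api": "send_rows", "payload": {
  "commands": [
    [15, 0, 0, 0, 2.5],
    [15, 0, 0, 0, 5],
    [15, 0, 0, 0, 7]
  ]
}}

```text
clock: 12.4
eef_pos: [646.5, -83.6, 156.5]
tool_rot: [-3.14, 0.008, -0.444]
force: [-0.3, -0.4, -3.8]
width: 19.2
```

```bash
python3 st.py
```

```text
12.4 [646.5 -83.6 156.5] yaw -0.444 F [-0.3 -0.4 -3.8] T [-0.15 -0.39  0.09] 19.186118535184253
```

>>> {"api": "send_rows", "payload": {
  "commands": [
    [15, 0, 0, 0, 2.5],
    [15, 0, 0, 0, 5],
    [15, 0, 0, 0, 7]
  ]
}}

```text
clock: 12.7
eef_pos: [646.5, -83.7, 156.5]
tool_rot: [-3.141, 0.008, -0.569]
force: [1.2, -0.2, -4.6]
width: 18.8
```

```bash
python3 st.py; python3 - <<'E'
from h import *
im=ctrl.get_image('side');cv2.imwrite('pics/s8.png',cv2.resize(im[190:340,235:395,::-1],None,fx=4,fy=4,interpolation=cv2.INTER_CUBIC))
E
```

```text
12.7 [646.5 -83.7 156.5] yaw -0.569 F [ 1.2 -0.2 -4.6] T [-0.15 -0.44 -0.04] 18.79522619636414
```

View pics/s8.png

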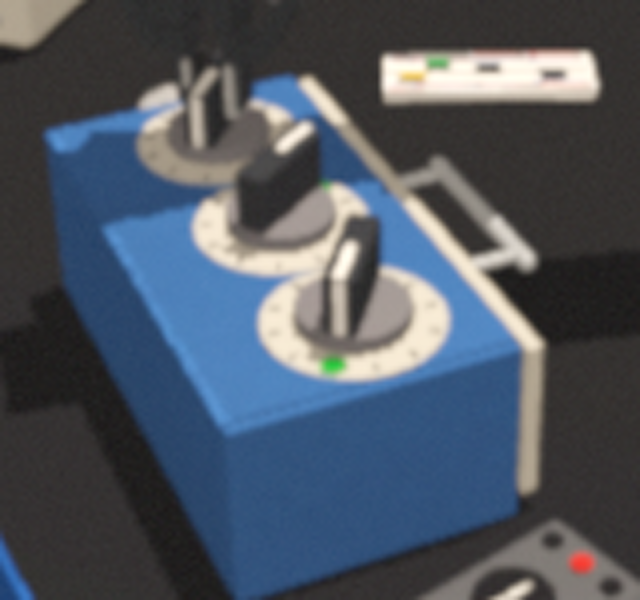

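>>> {"api": "send_rows", "payload": {
  "commands": [
    [15, 0, 0, 0, 2.5],
    [15, 0, 0, 0, 4.5]
  ]
}}

```text
clock: 12.95
eef_pos: [646.6, -83.7, 156.5]
tool_rot: [-3.142, 0.008, -0.65]
force: [0.8, -0.8, -5.0]
width: 19.0
```

```bash
python3 st.py; python3 - <<'E'
from h import *
im=ctrl.get_image('side');cv2.imwrite('pics/s9.png',cv2.resize(im[190:340,235:395,::-1],None,fx=4,fy=4,interpolation=cv2.INTER_CUBIC))
E
python3 st.py
```

```text
12.95 [646.6 -83.7 156.5] yaw -0.65 F [ 0.8 -0.8 -5. ] T [-0.14 -0.42  0.02] 19.01205390274706
13.0 [646.6 -83.7 156.5] yaw -0.651 F [-1.2 -0.5 -4.1] T [-0.1  -0.41 -0.07] 19.097911410845168
```

View pics/s9.png

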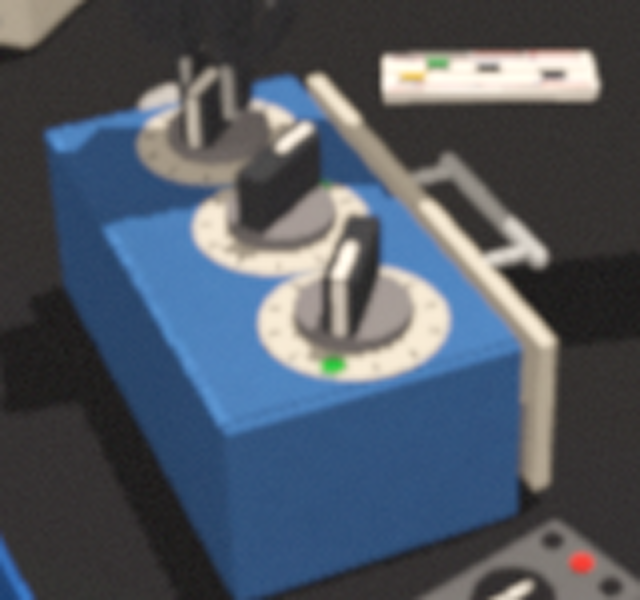

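>>> {"api": "send_rows", "payload": {
  "commands": [
    [50, 0, 0, 0, 0],
    [50, 0, 0, 0, 0],
    [50, 0, 0, 0, 0],
    [50, 0, 0, -40, 0],
    [50, 0, 0, -80, 0]
  ]
}}

```text
clock: 13.5
eef_pos: [646.2, -84.0, 236.5]
tool_rot: [3.14, 0.011, -0.651]
force: [0.2, 0.4, 1.2]
width: 49.9
```

```bash
python3 - <<'E'
from h import *
go(492,-2,240,.16)
E
```

```text
clock 13.5 pos [646.2 -84.  236.5] rot [ 3.14   0.011 -0.651] w 49.9 F [0.2 0.4 1.2] T [-0.02 -0.11  0.02]
shift [-172.4   28.3   -1.6] turn -46.5 n 5.4
```

>>> {"api": "send_rows", "payload": {
  "commands": [
    [60, -30, 5, -10, -8.3],
    [60, -65, 10, -10, -16.6],
    [60, -100, 16, -10, -24.9],
    [60, -140, 22, -10, -33.2],
    [60, -172, 28, -10, -41.5]
  ]
}}

```text
clock: 14.0
eef_pos: [490.7, -0.9, 248.9]
tool_rot: [-3.136, 0.009, 0.081]
force: [0.5, 0.3, 0.4]
width: 60.2
```

```bash
python3 - <<'E'
from h import *
go(492,-2,240,.16)
E
```

```text
clock 14.0 pos [490.7  -0.9 248.9] rot [-3.136  0.009  0.081] w 60.2 F [0.5 0.3 0.4] T [ 0.   -0.07  0.02]
shift [1.3 1.3 8.9] turn -4.6 n 0.5
```

>>> {"api": "send_rows", "payload": {
  "commands": [
    [60, 0, 0, 0, -5],
    [60, 0, 0, 0, -5],
    [60, 0, 0, 0, -5]
  ]
}}

```text
clock: 14.3
eef_pos: [491.5, -1.3, 249.3]
tool_rot: [-3.135, 0.007, 0.165]
force: [0.1, 0.4, 0.2]
width: 60.2
```

```bash
python3 - <<'E'
from h import *
import pickle
p=ctrl.camera_params('wrist');im=ctrl.get_image('wrist');cv2.imwrite('pics/w8.png',im[:,:,::-1]);pickle.dump(p,open('w8.pkl','wb'))
go(492,-2,130,.16)
E
```

```text
clock 14.35 pos [491.6  -1.4 249.1] rot [-3.135  0.007  0.165] w 60.3 F [-0.3  0.   0. ] T [-0.03 -0.   -0.02]
shift [  1.2   1.4 119.1] turn 0.3 n 2.4
```

View pics/w8.png

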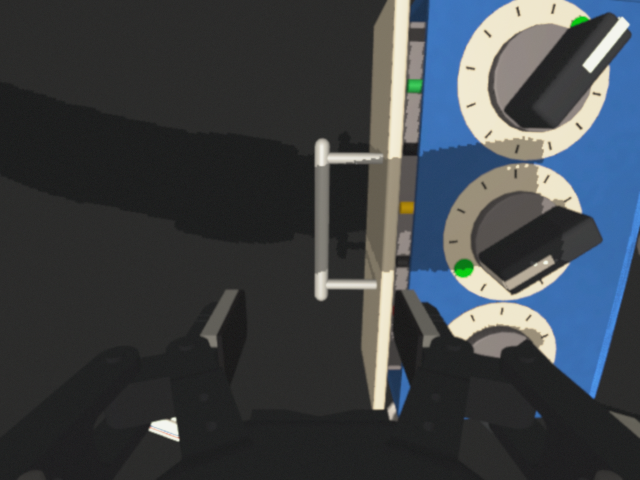

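```bash
python3 - <<'E'
from h import *
import pickle;p=pickle.load(open('w8.pkl','rb'))
a=at(p,(321.5,143),94);b=at(p,(321.5,295),94);print(a,b,(a+b)/2,np.linalg.norm(a-b))
f=lambda v:np.arctan2(v[1],v[0])%(2*np.pi)
t=at(p,(512,287),170.5);u=at(p,(550,260),170.5);c=at(p,(512,232),121);g=at(p,(464,268),121);print('B',c,f(t-u),f(g-c),f(t-c),g)
t=at(p,(627,21),170.5);u=at(p,(672-0,0),170.5);u=at(p,(672,72),170.5)
t=at(p,(625,20),170.5);u=at(p,(674,68),170.5);
t=at(p,(624,21),170.5);u=at(p,(675,70),170.5)
t=at(p,(624,20),170.5);u=at(p,(582+90,67),170.5)
t=at(p,(624,20),170.5);u=at(p,(672,67),170.5)
t=at(p,(625,21),170.5);u=at(p,(573+0,92),170.5);print('A',f(t-u))
m=(a+b)/2; go(m[0],m[1],130,.163)
E
```

```text
[482.25701892  59.10475284  94.        ] [502.47999598 -61.48630246  94.        ] [492.36850745  -1.19077481  94.        ] 122.27498280969654
B [627.86649404  21.9429427  121.        ] 3.9974634811145346 4.013077357869749 4.087989074308872 [600.50814765 -10.58344633 121.        ]
A 1.1568990568721471
clock 14.35 pos [491.6  -1.4 249.1] rot [-3.135  0.007  0.165] w 60.3 F [-0.3  0.   0. ] T [-0.03 -0.   -0.02]
shift [  1.7   0.7 119.1] turn 0.1 n 2.4
```

>>> {"api": "send_rows", "payload": {
  "commands": [
    [45, 2, 1, 40, 0],
    [45, 2, 1, 80, 0],
    [45, 2, 1, 110, 0],
    [45, 2, 1, 110, 0]
  ]
}}

```text
clock: 14.75
eef_pos: [490.7, -2.1, 135.7]
tool_rot: [-3.134, 0.015, 0.163]
force: [-0.1, 0.6, 0.4]
width: 45.4
```

```bash
python3 - <<'E'
from h import *
im=ctrl.get_image('wrist');cv2.imwrite('pics/w9.png',im[:,:,::-1])
go(492.4,-1.2,91,.166)
E
```

```text
clock 14.8 pos [492.2  -1.7 137.7] rot [-3.135  0.011  0.164] w 44.9 F [ 0.8 -0.2  0.7] T [ 0.   -0.01 -0.01]
shift [ 0.8 -0.2 46.7] turn -0.1 n 0.9
```

View pics/w9.png

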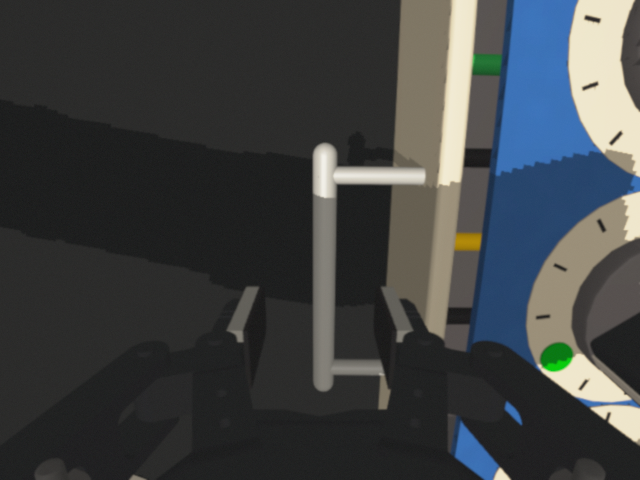

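Handle is centred between the fingers (column 324 vs 320). Descend and grip.

>>> {"api": "send_rows", "payload": {
  "commands": [
    [45, 1, 0, 20, 0],
    [45, 1, 0, 40, 0],
    [45, 1, 0, 46, 0],
    [45, 1, 0, 46, 0],
    [5, 1, 0, 46, 0]
  ]
}}

```text
clock: 15.3
eef_pos: [493.7, -1.3, 93.0]
tool_rot: [-3.135, 0.009, 0.163]
force: [0.3, 0.2, -0.4]
width: 31.8
```

>>> {"api": "send_rows", "payload": {
  "commands": [
    [5, 0, 0, 0, 0],
    [5, 0, 0, 0, 0],
    [5, 0, 0, 0, 0],
    [5, 0, 0, 0, 0]
  ]
}}

```text
clock: 15.7
eef_pos: [494.1, -1.4, 94.3]
tool_rot: [-3.136, 0.007, 0.163]
force: [-2.1, 0.2, 6.6]
width: 8.7
```

```bash
python3 st.py
```

```text
15.7 [494.1  -1.4  94.3] yaw 0.163 F [-2.1  0.2  6.6] T [-0.02  0.38 -0.07] 8.746009274459057
```

>>> {"api": "send_rows", "payload": {
  "commands": [
    [5, -7, 0, 0, 0],
    [5, -15, 0, 0, 0],
    [5, -23, 0, 0, 0],
    [5, -31, 0, 0, 0],
    [5, -39, 0, 0, 0]
  ]
}}

```text
clock: 16.2
eef_pos: [454.8, -7.7, 94.5]
tool_rot: [-3.136, 0.007, 0.163]
force: [2.8, 0.7, -11.8]
width: 8.3
```

```bash
python3 st.py
```

```text
16.2 [454.8  -7.7  94.5] yaw 0.163 F [  2.8   0.7 -11.8] T [ 0.18 -0.7  -0.04] 8.306271707284818
```

>>> {"api": "send_rows", "payload": {
  "commands": [
    [5, -6, 0, 0, 0],
    [5, -12, 0, 0, 0],
    [5, -17, 0, 0, 0],
    [5, -20, 0, 0, 0],
    [5, -22, 0, 0, 0]
  ]
}}

```text
clock: 16.7
eef_pos: [432.3, -11.3, 94.5]
tool_rot: [-3.135, 0.009, 0.163]
force: [1.0, 2.0, -12.7]
width: 8.3
```

```bash
python3 st.py; python3 - <<'E'
from h import *
im=ctrl.get_image('side');cv2.imwrite('pics/s10.png',cv2.resize(im[190:340,235:435,::-1],None,fx=4,fy=4,interpolation=cv2.INTER_CUBIC))
E
```

```text
16.7 [432.3 -11.3  94.5] yaw 0.163 F [  1.    2.  -12.7] T [ 0.22 -0.31 -0.11] 8.266051020674812
```

View pics/s10.png

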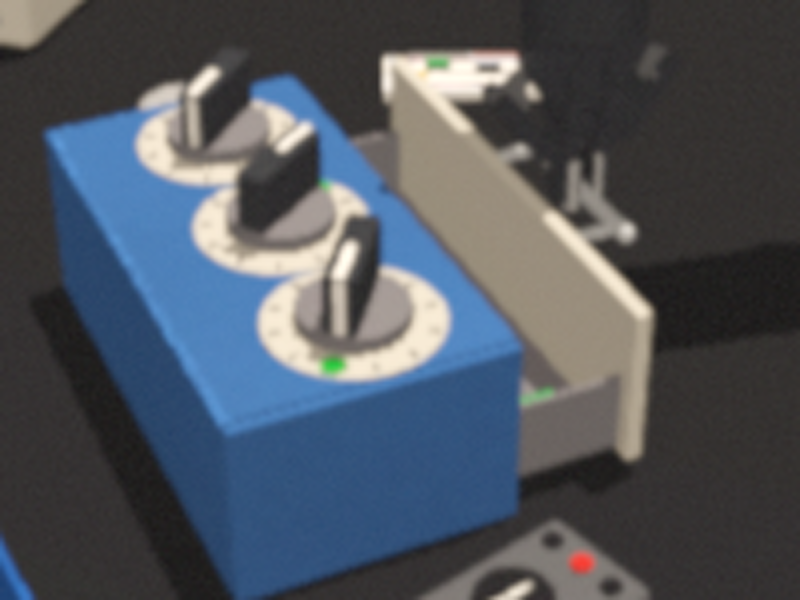

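>>> {"api": "send_rows", "payload": {
  "commands": [
    [5, -2, 0, 0, 0],
    [5, -4, 0, 0, 0],
    [5, -5, 0, 0, 0]
  ]
}}

```text
clock: 17.05
eef_pos: [428.8, -11.9, 94.5]
tool_rot: [-3.135, 0.006, 0.163]
force: [6.3, 1.3, -18.5]
width: 8.8
```

```bash
python3 st.py
```

```text
17.05 [428.8 -11.9  94.5] yaw 0.163 F [  6.3   1.3 -18.5] T [ 0.17 -1.34 -0.07] 8.804073177033368
```

>>> {"api": "send_rows", "payload": {
  "commands": [
    [5, -2, 0, 0, 0],
    [5, -4, 0, 0, 0],
    [5, -4, 0, 0, 0]
  ]
}}

```text
clock: 17.35
eef_pos: [428.8, -11.9, 94.6]
tool_rot: [-3.134, -0.002, 0.163]
force: [9.1, 0.7, -22.6]
width: 8.6
```

```bash
python3 st.py
```

```text
17.35 [428.8 -11.9  94.6] yaw 0.163 F [  9.1   0.7 -22.6] T [ 0.23 -1.94 -0.05] 8.590986660403868
```

>>> {"api": "send_rows", "payload": {
  "commands": [
    [5, 1, 0, 0, 0],
    [40, 1, 0, 0, 0],
    [40, 1, 0, 0, 0],
    [40, 1, 0, 0, 0]
  ]
}}

```text
clock: 17.75
eef_pos: [429.9, -11.9, 95.2]
tool_rot: [-3.135, -0.003, 0.163]
force: [-0.4, 0.7, -0.0]
width: 40.1
```

>>> {"api": "send_rows", "payload": {
  "commands": [
    [40, 0, 0, -25, 0],
    [40, 0, 0, -60, 0],
    [40, 0, 0, -100, 0],
    [40, 0, 0, -150, 0],
    [40, 0, 0, -150, 0]
  ]
}}

```text
clock: 18.25
eef_pos: [433.1, -12.7, 250.7]
tool_rot: [-3.138, -0.014, 0.162]
force: [1.2, -0.0, 0.6]
width: 40.2
```

```bash
python3 st.py; python3 - <<'E'
from h import *
import pickle
p=ctrl.camera_params('wrist');im=ctrl.get_image('wrist');cv2.imwrite('pics/w11.png',im[:,:,::-1]);pickle.dump(p,open('w11.pkl','wb'))
im=ctrl.get_image('scene');cv2.imwrite('pics/sc11.png',im[:,:,::-1])
im=ctrl.get_image('side');cv2.imwrite('pics/s11.png',cv2.resize(im[190:340,235:435,::-1],None,fx=4,fy=4,interpolation=cv2.INTER_CUBIC))
E
python3 st.py
```

```text
18.25 [433.1 -12.7 250.7] yaw 0.162 F [ 1.2 -0.   0.6] T [ 0.03 -0.02  0.03] 40.18217531260144
18.4 [429.1 -13.5 245.3] yaw 0.162 F [ 0.5 -0.  -0.4] T [0.02 0.07 0.01] 40.03439395871468
```

View pics/w11.png

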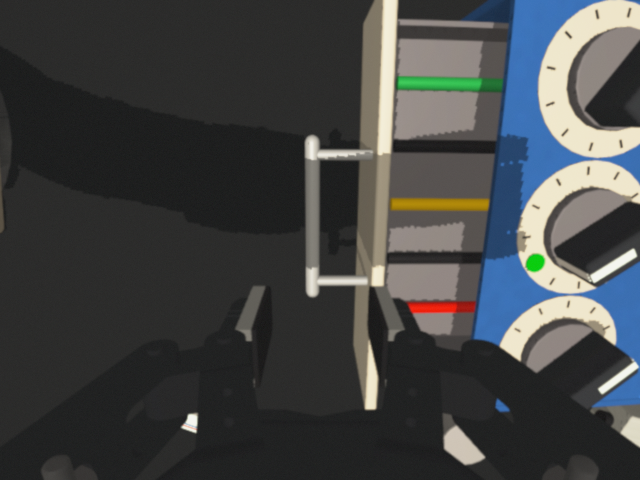

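View pics/s11.png

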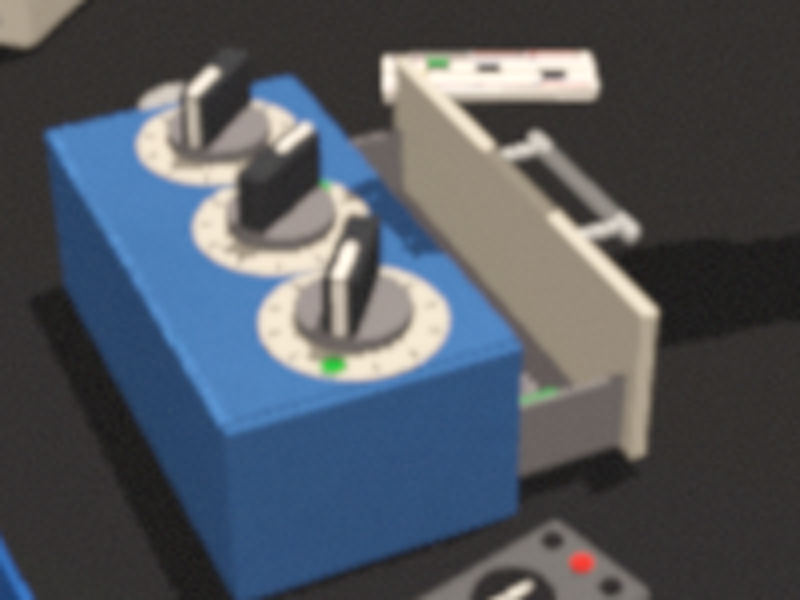

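View pics/sc11.png

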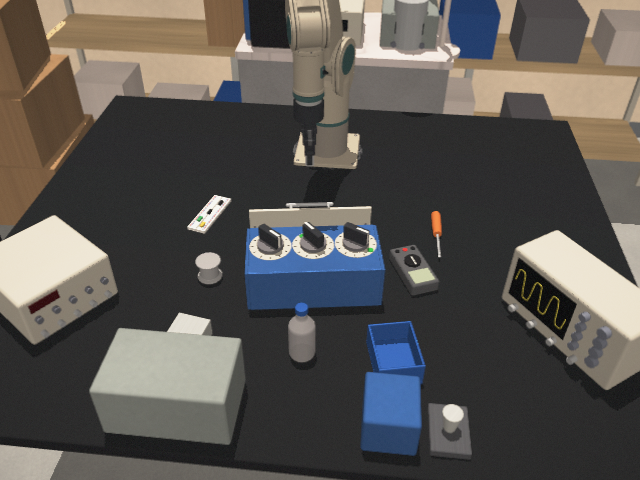

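```bash
python3 - <<'E'
from h import *
import pickle;p=pickle.load(open('w11.pkl','rb'))
a=at(p,(312.5,139),94);b=at(p,(312.5,291),94);m=(a+b)/2
print(m, 'handle -x travel from sprung', np.linalg.norm(m[:2]-[492.4,-1.2]), 'ahead of B axis',(np.array([631.3,20])-m[:2])@[.987,.16]-128)
E
```

```text
[429.77959023 -10.68032732  94.        ] handle -x travel from sprung 63.33397449498212 ahead of B axis 75.80949680999811
```

>>> {"api": "send_rows", "payload": {
  "commands": [
    [40, 0, 0, 0, 0],
    [40, 0, 0, 0, 0],
    [40, 0, 0, 0, 0]
  ]
}}

```text
clock: 18.7
eef_pos: [428.6, -13.4, 244.4]
tool_rot: [-3.135, -0.001, 0.163]
force: [0.5, -0.2, 0.2]
width: 40.2
```

```bash
python3 st.py; python3 -c "
from cell import ctrl
print(ctrl.finish_job())"
```

```text
18.7 [428.6 -13.4 244.4] yaw 0.163 F [ 0.5 -0.2  0.2] T [-0.02  0.04  0.  ] 40.16874443089883
the job is handed in; nothing more can be done
None
```

The probe drawer is open to its stop and the job was handed in at 18.7 s; `finish_job()` gave no verdict.

**Dials:** I turned the middle dial counterclockwise by about 1.09 rad and the left one clockwise by about 0.84 rad. Both pointers then stood on their green marks. I turned the right dial clockwise by about 1.14 rad, until the side camera showed the drawer ajar. I did not feel the dial lock. The wrist torque stayed low, so I relied on the picture.

**Drawer:** I pulled the handle until the force rose and the tool stopped moving. The last wrist picture puts the drawer about 76 mm out, against a stop at 75 mm, so the two agree within measuring error.

**Last checks:**
- **Marks:** My readings of the left and middle dials differed from their marks by about 0.05 rad or less. One rougher reading of the middle dial, taken at an angle, came out 0.07 rad off.
- **Bystanders:** The meter, spool, board and screwdriver look unmoved in the scene picture. I judged this by eye and did not measure it.
- **Robot:** The gripper is open and the tool point (TCP) is about 150 mm above the handle. The force reading is about zero and nothing is being touched.

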